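Sanding drums back into their storage block

ROBOT

A 6-joint arm with a two-finger parallel gripper is mounted at the origin on the work surface. World frame = base frame: x ahead of the robot, y to its left, z up, the work surface at z = 0. Lengths are in m, angles in rad, forces in N, time in s.
With the tool pointing down it reaches from about 0.375 to 0.925 m from the base axis. Payload 5.7 kg.
Tool frame: the origin (TCP) lies between the finger pads; the fingertips stand 8 mm ahead of it and the grasp point (between the pads) lies 11 mm behind it (r.tip_reach is the distance from the TCP to the fingertips, in m); z points along the fingers, y is the line along which they close (so a half turn about z gives the same grasp; the last joint's range is limited). The gripper opens to 85 mm and grips with 20 to 120 N. Pads are 22 mm wide; open, the fingers measure 114 mm over their backs; the gripper's body (76 mm by 85 mm) begins 54 mm behind the grasp point. The pads swing forward as they close: fully open they stand 13 mm farther back than shut.
Start: joints at [-1.328, 0.359, 1.51, -0, 1.272, -0.115], TCP at [0.21, -0.562, 0.239] pointing down, gripper open.
Joint ranges: [-2.97, 2.97], [-1.01, 2.36], [0.21, 2.38], [-0.96, 4.11], [0.2, 2.71], [-2.98, 2.98]. Speed limits (rad/s): [2.39, 2.39, 3.14, 3.14, 3.14, 3.14].

INTERFACE

Orientations are given as [roll, pitch, yaw] about the fixed x, y, z axes, in that order (R = Rz(yaw) Ry(pitch) Rx(roll)).
In Python, from plant import r gives the robot as it stands.
- The arm moves only by the shell command python3 -m inch 'ROWS' [FORCE]. ROWS is JSON, a list of rows, each an object with "twist": the turn, a rotation vector about the tool's x, y, z in rad, a list of three; "translation": the shift along the tool's x, y, z in cm, a list of three; "grip": the opening, from 0 (shut) to 1 (fully open). In form: [{"twist": [ax, ay, az], "translation": [dx, dy, dz], "grip": grip}, ...]. A call has 1 to 20 rows; each row shifts and turns the commanded pose from where the row before left it, along the tool's axes as they then stand; what a row does not reach is not made up. A row lasts 1/12 s, in which the tool goes at most 41.7 mm and 7.16 degrees, less where a joint would pass 70% of its speed; a pose out of reach is approached as far as the arm can. A call with a gripper value outside its range is refused whole. The fingers move at their own pace and stop on an object; FORCE is the grip in N (left out, the last holds). Time passes only in rows, so rows that do not move let the fingers close. It gives the time, the measured TCP pose, the force, the opening and the grip force at its end, in the units of the state.
- r.get_state(): the state, without advancing time (a new reading comes with each control period).
- r.capture(name): name is "scene" or "top" or "wrist"; returns a dict with "pixels" (400x640x3 uint8, red, green, blue), "fov_y" (degrees; the focal length in pixels is half the picture's height over the tangent of half this angle, whatever the lens; pixels are square), "cx", "cy" (the principal point, pixels), "R" (3x3) and "t" (3): a world point X has camera coordinates R X + t. Camera axes: x right, y down, z forward; pixel columns grow to the right and rows downward; lengths in m; the calibration is good to about 2 mm. A picture is of the moment at which its call begins. There is no depth.
- r.job_done(): hands the job in; it is judged then, once.
The state is a dict: "time_s": time; "joints": joint angles; "qvel": joint speeds; "effort": joint torques, N m; "eef_pos": TCP position; "tcp_rot": TCP orientation; "contact_force": force on the tool from outside, world axes, zero at the start; "moment": the same for the moment, N m; "gripper_width": finger opening in m; "grasp_force": force on a finger pad.
Only numpy, scipy, OpenCV 4.12 (cv2) and the standard library are available. Lean on these libraries where they do the work, as an engineer would, in place of code of your own. Each camera call takes 0.05 s, during which the arm holds its last target. There are 200 camera calls.

TASK

The two brown sanding drums are out on the carving bench. Put them away in the wooden storage block one by one, the fat drum in the wide bore and the slim drum in the narrow bore, so that each stands upright on the floor of its bore, shank up.

Things in the scene. Friction and masses are not known exactly. Their poses are not given: they have to be found in the camera images.
- fat_drum: Sanding drum for a flexible-shaft tool, standing upright loose on the bench: a fat plain cylinder, 46 mm in diameter and 70 mm tall, sleeved in dark brown abrasive, black rubber face on top with a steel nut and a thin steel shank (6 mm thick) that rises to 88 mm. About 140 g. Origin at the centre of its underside, z up its axis; its turn about z does not matter.
- slim_drum: Sanding drum for a flexible-shaft tool, standing upright loose on the bench: a slim plain cylinder, 26 mm in diameter and 70 mm tall, sleeved in dark brown abrasive, black rubber face on top with a steel nut and a thin steel shank (6 mm thick) that rises to 88 mm. About 60 g. Origin at the centre of its underside, z up its axis; its turn about z does not matter.
- wide_bore (a point): Centre of the mouth of the wide bore, in the top face of the storage block, z up: round, 64 mm across, flat floor 30 mm below. The block is a fixed pale wooden block, 90 x 190 mm, 45 mm tall, lying at any turn, its two upright bores 85 mm apart on its long centre line; this one is 55 mm from its end. The top 40 mm of a drum's cylinder stays above the block.
- narrow_bore (a point): Centre of the mouth of the narrow round bore in the same block's top face, z up: 42 mm in diameter, flat floor 30 mm below; its centre is 50 mm from its end of the block.

How it is judged:
At the end, for the whole second after the job is handed in: The fat drum stands in the wide bore and the slim drum in the narrow bore: each axis within 13 mm of its bore's centre, underside at least 22 mm below the block's top, within 10 degrees of upright with the shank up, and at rest (horizontal distance between fat_drum and wide_bore below 0.013 m and z of fat_drum in the frame of wide_bore below -0.022 m and angle between each of fat_drum, slim_drum's own z axis and vertical below 0.17 rad and linear speed of each of fat_drum, slim_drum below 0.02 m/s and horizontal distance between slim_drum and narrow_bore below 0.013 m and z of slim_drum in the frame of narrow_bore below -0.022 m); the robot touches nothing.
It also fails if it takes over 59 s, if anything falls off the work surface, if the arm or the gripper's body presses on something with over 40 N, if the wrist force passes 120 N, or if a joint passes its speed limit or range.

## Working session

There is one attempt and no reset: what is moved stays moved. The work goes in short steps, Python scripts to look and compute and a shell command to move; the robot and the scene stay as the last step left them, time stands still between calls to the robot, and variables do not carry over. Pictures are saved under pics/ and viewed, at most 10 in all, crops included, and the job is handed in when it is done.

```bash
mkdir -p pics; ls; python3 - <<'E'
from plant import r
import cv2,pickle,numpy as np
d={}
for n in("scene","top"):
    c=r.capture(n);d[n]=c
    cv2.imwrite(f"pics/{n}1.png",c["pixels"][:,:,::-1])
    print(n,c["fov_y"],c["cx"],c["cy"],np.round(c["R"],3).tolist(),np.round(c["t"],3))
pickle.dump(d,open("c1.pkl","wb"))
s=r.get_state();print(s["time_s"],s["eef_pos"],s["tcp_rot"],s["gripper_width"],r.tip_reach)
E
```

```text
pics
scene 57.87939322519643 324.3006032274907 205.98572310775006 [[-0.054, 0.998, -0.013], [0.622, 0.024, -0.783], [-0.782, -0.051, -0.622]] [ 0.063 -0.266  1.327]
top 44.05379939572789 321.8750871636506 201.12856173942862 [[-0.001, -1.0, -0.012], [-0.992, 0.003, -0.129], [0.129, 0.012, -0.992]] [-0.029  0.538  1.023]
0.1 [ 0.20997659 -0.56141378  0.23851899] [-3.13989974e+00 -2.04959824e-04  3.57763280e-01] 0.08545417816256913 0.008
```

View pics/top1.png

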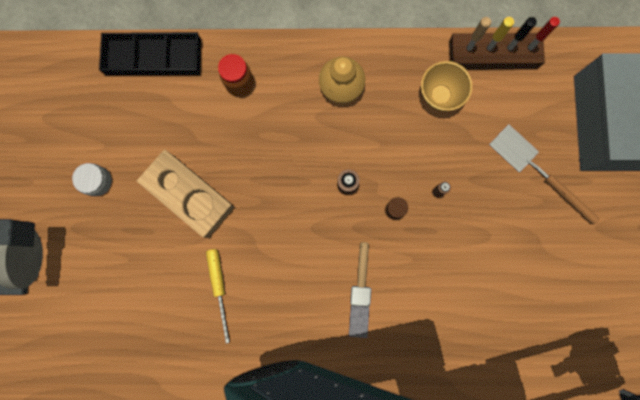

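View pics/scene1.png

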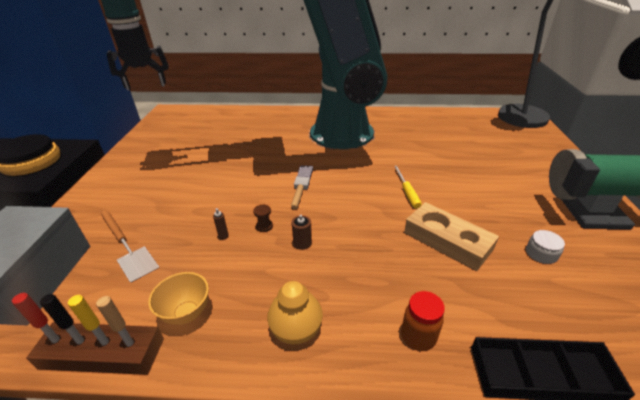

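The top view shows the fat drum at about (348,183), the slim drum at (443,189) and a brown knob, not one of ours, at (397,208). The block has its wide bore at (200,205) and narrow bore at (170,180). In the scene view the fat drum is at (302,232), the slim at (221,224) and the block at (450,235).

```bash
cat > h.py <<'E'
import numpy as np
def ray(c,u,v):
    f=c["pixels"].shape[0]/2/np.tan(np.radians(c["fov_y"])/2)
    R=np.array(c["R"]);t=np.array(c["t"])
    return -R.T@t, R.T@np.array([(u-c["cx"])/f,(v-c["cy"])/f,1])
def onz(c,u,v,z):
    o,d=ray(c,u,v);return o+d*(z-o[2])/d[2]
def tri(c1,p1,c2,p2):
    o1,d1=ray(c1,*p1);o2,d2=ray(c2,*p2)
    s=np.linalg.lstsq(np.c_[d1,-d2],o2-o1,rcond=None)[0]
    a,b=o1+s[0]*d1,o2+s[1]*d2
    return (a+b)/2,np.linalg.norm(a-b)
def proj(c,X):
    f=c["pixels"].shape[0]/2/np.tan(np.radians(c["fov_y"])/2)
    x=np.array(c["R"])@X+c["t"];return x[:2]/x[2]*f+[c["cx"],c["cy"]]
E
python3 - <<'E'
import pickle,cv2,numpy as np
from h import *
d=pickle.load(open("c1.pkl","rb"));T=d["top"]["pixels"][:,:,::-1];S=d["scene"]["pixels"][:,:,::-1]
z=lambda I,x,y,w,h,k:cv2.resize(I[y:y+h,x:x+w],None,fx=k,fy=k,interpolation=cv2.INTER_CUBIC)
a=np.hstack([z(T,130,145,110,100,4),z(S,400,195,90,100,4)])
b=np.hstack([z(T,330,165,100,50,4)[:,:400],z(S,205,200,100,50,4)])
b=np.hstack([z(T,333,168,33,33,6),z(T,428,173,33,33,6),z(S,287,210,33,33,6),z(S,205,205,33,33,6)])
W=800;b=np.hstack([b,np.zeros((b.shape[0],W-b.shape[1],3),np.uint8)])
cv2.imwrite("pics/crop1.png",np.vstack([a[:, :800],b]))
# block: pale, low-saturation wood
hsv=cv2.cvtColor(T,cv2.COLOR_BGR2HSV);print(hsv[175,215],hsv[190,155],hsv[215,205],hsv[150,200],hsv[205,200])
sub=np.zeros(T.shape[:2],np.uint8);sub[140:245,125:245]=1
m=((hsv[...,1]<150)&(hsv[...,2]>110)&(sub>0)).astype(np.uint8)
cs=cv2.findContours(m,cv2.RETR_EXTERNAL,cv2.CHAIN_APPROX_NONE)[0];c=max(cs,key=cv2.contourArea)
print("area",cv2.contourArea(c))
P=np.array([onz(d["top"],*p[0],.045)[:2] for p in c],np.float32)
print("rect on z=.045",cv2.minAreaRect(P))
for n,(u,v) in dict(fat=(348,182),slim=(444.5,187.5)).items():
    for h in(.07,.088):print(n,h,onz(d["top"],u,v,h).round(4))
for n,(u,v) in dict(wide=(200,205),nar=(170,180)).items():print(n,onz(d["top"],u,v,.045).round(4))
E
```

```text
[ 14 154 164] [ 18 112 224] [ 18 114 208] [ 14 154 171] [ 17 113 222]
area 4005.0
rect on z=.045 ((0.5660625100135803, 0.26303720474243164), (0.21681976318359375, 0.12744249403476715), 50.50199508666992)
fat 0.07 [ 0.5737 -0.0852  0.07  ]
fat 0.088 [ 0.5707 -0.0844  0.088 ]
slim 0.07 [ 0.5616 -0.2847  0.07  ]
slim 0.088 [ 0.5587 -0.2804  0.088 ]
wide [0.5294 0.2282 0.045 ]
nar [0.5835 0.2943 0.045 ]
```

View pics/crop1.png

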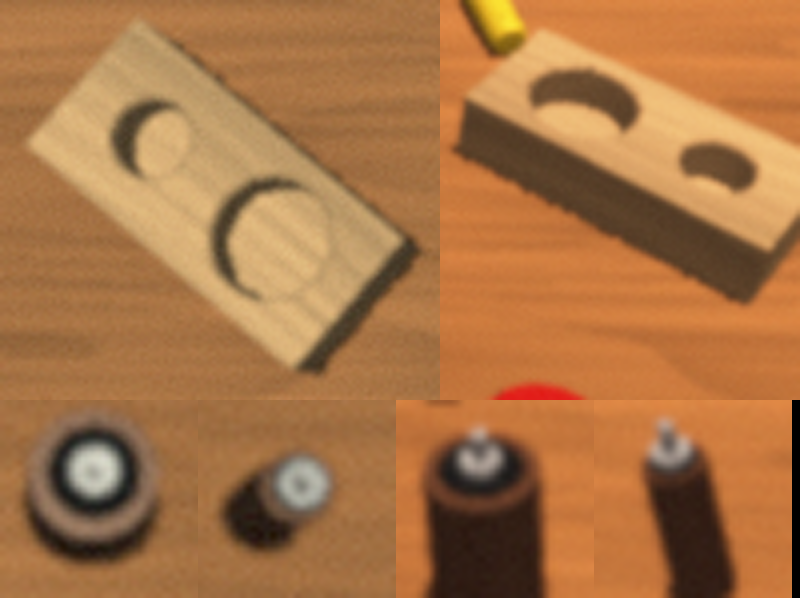

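The crop shows the block's top corners and both bore mouths clearly, as well as the drums' black and steel top faces. Next I'll triangulate the drums and check the sizes.

```bash
python3 - <<'E'
import pickle,cv2,numpy as np
from h import *
d=pickle.load(open("c1.pkl","rb"));T=d["top"];S=d["scene"]
q=lambda x,y:(130+(x+.5)/4-.5,145+(y+.5)/4-.5)
C=np.array([onz(T,*q(*p),.045)[:2] for p in[(140,20),(27,145),(296,368),(410,240)]])
print("sides",[np.linalg.norm(C[i]-C[i-1]).round(4) for i in range(4)])
g=C.mean(0);a=(C[2]+C[3]-C[0]-C[1])/2;a/=np.linalg.norm(a)
print("centre",g.round(4),"axis",a.round(3),"wide",(g+a*.04).round(4),"narrow",(g-a*.045).round(4))
for p in[(272,239),(151,140)]:print("bore seen",onz(T,*q(*p),.045).round(4))
qs=lambda x,y:(400+(x-440+.5)/4-.5,195+(y+.5)/4-.5)
for p in[(584,105),(718,168)]:print("bore scene",onz(S,*qs(*p),.045).round(4))
for n,p,s in[("fat",(348.2,179.4),(300.3,220.6)),("slim",(444.9,186.4),(217.9,213.8))]:
    print(n,tri(T,p,S,s),onz(T,*p,.072).round(4),onz(S,*s,.072).round(4))
for w in ("top",):
  c=d[w];hsv=cv2.cvtColor(c["pixels"],cv2.COLOR_RGB2HSV)
E
```

```text
sides [np.float64(0.1909), np.float64(0.0895), np.float64(0.1902), np.float64(0.0896)]
centre [0.556  0.2633] axis [-0.628 -0.778] wide [0.5309 0.2322] narrow [0.5843 0.2983]
bore seen [0.5308 0.2333 0.045 ]
bore seen [0.5843 0.2999 0.045 ]
bore scene [0.5336 0.2344 0.045 ]
bore scene [0.5861 0.3002 0.045 ]
fat (array([ 0.57858944, -0.08592893,  0.07376482]), np.float64(0.000872216117985708)) [ 0.5788 -0.0856  0.072 ] [ 0.5766 -0.0867  0.072 ]
slim (array([ 0.56300935, -0.28406603,  0.07487857]), np.float64(0.0006802842914630879)) [ 0.5636 -0.2851  0.072 ] [ 0.5596 -0.2853  0.072 ]
```

Every check holds. The block measures 190 x 90 mm, both bore centres agree in the two views to 3 mm, and the drum tops come out at about 72–75 mm. I'll take the slim drum first, with the fingers closing across the block's long axis (yaw 0.892).

```bash
cat >> h.py <<'E'
def go(x,y,z,yaw=.892):
    """remaining shift in tool axes (cm) and twist (rotvec) to a tool-down pose"""
    from plant import r
    from scipy.spatial.transform import Rotation as Q
    s=r.get_state();A=Q.from_euler("xyz",s["tcp_rot"]);B=Q.from_euler("xyz",[np.pi,0,yaw])
    print("t",round(s["time_s"],2),"tcp",np.round(s["eef_pos"],4),"w",round(s["gripper_width"],4),"gf",np.round(s["grasp_force"],1),"F",np.round(s["contact_force"],1))
    print("d cm",np.round(A.inv().apply(np.array([x,y,z])-s["eef_pos"])*100,2),"twist",np.round((A.inv()*B).as_rotvec(),3))
E
python3 -m inch '[{"twist":[0,0,-0.09],"translation":[0,0,0],"grip":1},{"twist":[0,0,-0.09],"translation":[0,0,0],"grip":1},{"twist":[0,0,-0.09],"translation":[0,0,0],"grip":1},{"twist":[0,0,-0.09],"translation":[0,0,0],"grip":1},{"twist":[0,0,-0.09],"translation":[0,0,0],"grip":1},{"twist":[0,0,-0.08],"translation":[0,0,0],"grip":1},{"twist":[0,0,0],"translation":[2.9,0.7,0],"grip":1},{"twist":[0,0,0],"translation":[2.9,0.7,0],"grip":1},{"twist":[0,0,0],"translation":[2.9,0.7,0],"grip":1},{"twist":[0,0,0],"translation":[2.9,0.7,0],"grip":1},{"twist":[0,0,0],"translation":[2.9,0.7,0],"grip":1},{"twist":[0,0,0],"translation":[2.9,0.7,0],"grip":1},{"twist":[0,0,0],"translation":[2.9,0.7,0],"grip":1},{"twist":[0,0,0],"translation":[2.9,0.7,0],"grip":1},{"twist":[0,0,0],"translation":[2.9,0.7,0],"grip":1},{"twist":[0,0,0],"translation":[2.9,0.7,0],"grip":1},{"twist":[0,0,0],"translation":[2.9,0.7,0],"grip":1},{"twist":[0,0,0],"translation":[2.9,0.7,0],"grip":1},{"twist":[0,0,0],"translation":[0,0,0],"grip":1}]' 30
python3 -c "
from h import *;go(.5625,-.2845,.13)"
```

```text
time_s: 1.68
eef_pos: [0.4985, -0.3416, 0.2389]
tcp_rot: [3.141, -0.003, 0.891]
contact_force: [-0.5, -0.0, 0.4]
gripper_width: 0.0854
grasp_force: 0.0
t 1.68 tcp [ 0.4985 -0.3416  0.2389] w 0.0854 gf 0.0 F [-0.5 -0.   0.4]
d cm [ 8.44  1.39 10.91] twist [ 0.    -0.003 -0.001]
```

```bash
python3 -m inch '[{"twist":[0,0,0],"translation":[2.1,0.35,0],"grip":1},{"twist":[0,0,0],"translation":[2.1,0.35,0],"grip":1},{"twist":[0,0,0],"translation":[2.1,0.35,0],"grip":1},{"twist":[0,0,0],"translation":[2.1,0.35,0],"grip":1},{"twist":[0,0,0],"translation":[0,0,1.8],"grip":1},{"twist":[0,0,0],"translation":[0,0,1.8],"grip":1},{"twist":[0,0,0],"translation":[0,0,1.8],"grip":1},{"twist":[0,0,0],"translation":[0,0,0],"grip":1},{"twist":[0,0,0],"translation":[0,0,0],"grip":1}]'
python3 - <<'E'
from h import *
go(.5625,-.2845,.043)
from plant import r
import cv2
c=r.capture("wrist");cv2.imwrite("pics/w1.png",c["pixels"][:,:,::-1])
for z in(0,.07,.088):print(z,proj(c,np.array([.5625,-.2845,z])).round(1))
E
```

```text
time_s: 2.43
eef_pos: [0.5576, -0.2884, 0.1842]
tcp_rot: [-3.138, 0.0, 0.888]
contact_force: [0.3, -0.1, 0.7]
gripper_width: 0.0851
grasp_force: 0.0
t 2.43 tcp [ 0.5576 -0.2884  0.1842] w 0.0851 gf 0.0 F [ 0.3 -0.1  0.7]
d cm [ 0.62  0.18 14.12] twist [-0.003  0.    -0.004]
0 [322.4 174.4]
0.07 [322.8 189.9]
0.088 [322.9 195.3]
```

View pics/w1.png

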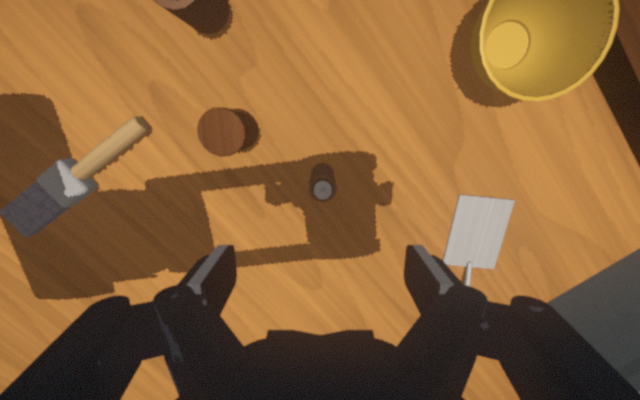

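In the wrist view the slim drum's top is at (322,190), which matches the prediction (323,190). The descent is clear.

```bash
python3 -m inch '[{"twist":[0,0,0],"translation":[0.3,0.1,0],"grip":1},{"twist":[0,0,0],"translation":[0.3,0.1,0],"grip":1},{"twist":[0,0,0],"translation":[0,0,2],"grip":1},{"twist":[0,0,0],"translation":[0,0,2],"grip":1},{"twist":[0,0,0],"translation":[0,0,2],"grip":1},{"twist":[0,0,0],"translation":[0,0,2],"grip":1},{"twist":[0,0,0],"translation":[0,0,2],"grip":1},{"twist":[0,0,0],"translation":[0,0,2],"grip":1},{"twist":[0,0,0],"translation":[0,0,1.8],"grip":1},{"twist":[0,0,0],"translation":[0,0,0],"grip":1},{"twist":[0,0,0],"translation":[0,0,0],"grip":1},{"twist":[0,0,0],"translation":[0,0,0],"grip":1}]'
python3 -c "
from h import *;go(.5625,-.2845,.043)"
```

```text
time_s: 3.48
eef_pos: [0.5652, -0.2859, 0.0487]
tcp_rot: [3.139, -0.0, 0.888]
contact_force: [0.6, -0.4, 0.5]
gripper_width: 0.0855
grasp_force: 0.0
t 3.48 tcp [ 0.5652 -0.2859  0.0487] w 0.0855 gf 0.0 F [ 0.6 -0.4  0.5]
d cm [-0.06 -0.3   0.57] twist [ 0.002 -0.    -0.004]
```

```bash
python3 -m inch '[{"twist":[0,0,0],"translation":[-0.05,-0.3,0.5],"grip":1},{"twist":[0,0,0],"translation":[0,0,0],"grip":0.6},{"twist":[0,0,0],"translation":[0,0,0],"grip":0.4},{"twist":[0,0,0],"translation":[0,0,0],"grip":0.3},{"twist":[0,0,0],"translation":[0,0,0],"grip":0.2},{"twist":[0,0,0],"translation":[0,0,0],"grip":0},{"twist":[0,0,0],"translation":[0,0,0],"grip":0},{"twist":[0,0,0],"translation":[0,0,0],"grip":0},{"twist":[0,0,0],"translation":[0,0,0],"grip":0},{"twist":[0,0,0],"translation":[0,0,0],"grip":0},{"twist":[0,0,0],"translation":[0,0,0],"grip":0},{"twist":[0,0,0],"translation":[0,0,0],"grip":0}]' 30
python3 -c "
from h import *;go(.5848,.299,.18)"
```

```text
time_s: 4.48
eef_pos: [0.5617, -0.284, 0.0425]
tcp_rot: [3.141, -0.0, 0.888]
contact_force: [-0.3, 0.2, 4.4]
gripper_width: 0.0254
grasp_force: 31.8
t 4.48 tcp [ 0.5617 -0.284   0.0425] w 0.0254 gf 31.8 F [-0.3  0.2  4.4]
d cm [ 46.68 -34.99 -13.76] twist [ 0.    -0.    -0.004]
```

Gripped at 25.4 mm wide. Next is the lift and the carry.

```bash
python3 -m inch '[{"twist":[0,0,0],"translation":[0,0,-0.7],"grip":0},{"twist":[0,0,0],"translation":[0,0,-1.5],"grip":0},{"twist":[0,0,0],"translation":[0,0,-2],"grip":0},{"twist":[0,0,0],"translation":[0,0,-2],"grip":0},{"twist":[0,0,0],"translation":[0,0,-2],"grip":0},{"twist":[0,0,0],"translation":[0,0,-2],"grip":0},{"twist":[0,0,0],"translation":[0,0,-2],"grip":0},{"twist":[0,0,0],"translation":[0,0,-1.5],"grip":0},{"twist":[0,0,0],"translation":[0,0,0],"grip":0}]'
python3 -m inch '[{"twist":[0,0,0],"translation":[1.2,-0.9,0],"grip":0},{"twist":[0,0,0],"translation":[2.4,-1.8,0],"grip":0},{"twist":[0,0,0],"translation":[2.4,-1.8,0],"grip":0},{"twist":[0,0,0],"translation":[2.4,-1.8,0],"grip":0},{"twist":[0,0,0],"translation":[2.4,-1.8,0],"grip":0},{"twist":[0,0,0],"translation":[2.4,-1.8,0],"grip":0},{"twist":[0,0,0],"translation":[2.4,-1.8,0],"grip":0},{"twist":[0,0,0],"translation":[2.4,-1.8,0],"grip":0},{"twist":[0,0,0],"translation":[2.4,-1.8,0],"grip":0},{"twist":[0,0,0],"translation":[2.4,-1.8,0],"grip":0},{"twist":[0,0,0],"translation":[2.4,-1.8,0],"grip":0},{"twist":[0,0,0],"translation":[2.4,-1.8,0],"grip":0},{"twist":[0,0,0],"translation":[2.4,-1.8,0],"grip":0},{"twist":[0,0,0],"translation":[2.4,-1.8,0],"grip":0},{"twist":[0,0,0],"translation":[2.4,-1.8,0],"grip":0},{"twist":[0,0,0],"translation":[2.4,-1.8,0],"grip":0},{"twist":[0,0,0],"translation":[2.4,-1.8,0],"grip":0},{"twist":[0,0,0],"translation":[1.2,-0.9,0],"grip":0},{"twist":[0,0,0],"translation":[0,0,0],"grip":0},{"twist":[0,0,0],"translation":[0,0,0],"grip":0}]'
python3 -c "
from h import *;go(.5848,.299,.11)"
```

```text
time_s: 5.23
eef_pos: [0.5631, -0.2848, 0.1828]
tcp_rot: [3.136, -0.001, 0.888]
contact_force: [-0.0, 0.2, -0.8]
gripper_width: 0.025
grasp_force: 31.6
time_s: 6.9
eef_pos: [0.5803, 0.2262, 0.178]
tcp_rot: [-3.14, 0.002, 0.89]
contact_force: [-0.0, -0.9, -0.7]
gripper_width: 0.0254
grasp_force: 31.6
t 6.9 tcp [0.5803 0.2262 0.178 ] w 0.0254 gf 31.6 F [-0.  -0.9 -0.7]
d cm [ 5.96 -4.23  6.79] twist [-0.001  0.002 -0.002]
```

```bash
python3 -m inch '[{"twist":[0,0,0],"translation":[1.5,-1.05,0],"grip":0},{"twist":[0,0,0],"translation":[1.5,-1.05,0],"grip":0},{"twist":[0,0,0],"translation":[1.5,-1.05,0],"grip":0},{"twist":[0,0,0],"translation":[1.5,-1.05,0],"grip":0},{"twist":[0,0,0],"translation":[0,0,2],"grip":0},{"twist":[0,0,0],"translation":[0,0,2],"grip":0},{"twist":[0,0,0],"translation":[0,0,2],"grip":0},{"twist":[0,0,0],"translation":[0,0,0],"grip":0},{"twist":[0,0,0],"translation":[0,0,0],"grip":0},{"twist":[0,0,0],"translation":[0,0,0],"grip":0}]'
python3 - <<'E'
from h import *
go(.5848,.299,.058)
from plant import r
import cv2
z=lambda I,x,y,w,h,k:cv2.resize(I[y:y+h,x:x+w],None,fx=k,fy=k,interpolation=cv2.INTER_CUBIC)
c=r.capture("wrist")["pixels"];s=r.capture("scene")["pixels"]
cv2.imwrite("pics/p1.png",np.hstack([z(c,160,60,320,300,1.25),z(s,400,110,120,150,2.5)[:375]])[:,:,::-1])
E
```

```text
time_s: 7.73
eef_pos: [0.5874, 0.2979, 0.12]
tcp_rot: [3.141, -0.0, 0.887]
contact_force: [0.2, -0.3, -0.6]
gripper_width: 0.0254
grasp_force: 31.6
t 7.73 tcp [0.5874 0.2979 0.12  ] w 0.0254 gf 31.6 F [ 0.2 -0.3 -0.6]
d cm [-0.08 -0.28  6.2 ] twist [ 0.    -0.    -0.005]
```

View pics/p1.png

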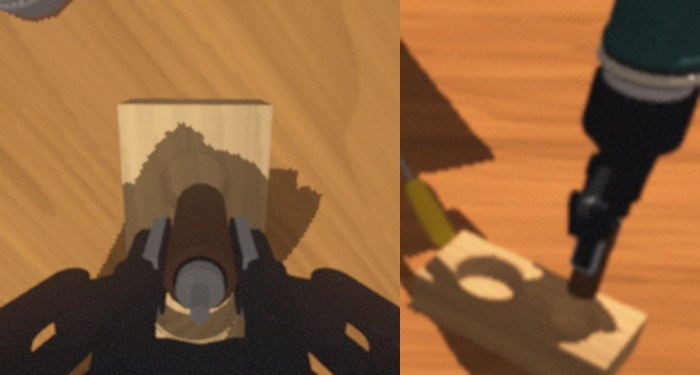

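The drum hangs upright in the pads, above the narrow bore and about 3 mm off in tool y. I'll correct that and lower it.

```bash
python3 -m inch '[{"twist":[0,0,0],"translation":[-0.1,-0.25,0],"grip":0},{"twist":[0,0,0],"translation":[0,0,0],"grip":0},{"twist":[0,0,0],"translation":[0,0,1],"grip":0},{"twist":[0,0,0],"translation":[0,0,1],"grip":0},{"twist":[0,0,0],"translation":[0,0,1],"grip":0},{"twist":[0,0,0],"translation":[0,0,1],"grip":0},{"twist":[0,0,0],"translation":[0,0,1],"grip":0},{"twist":[0,0,0],"translation":[0,0,0.6],"grip":0},{"twist":[0,0,0],"translation":[0,0,0],"grip":0},{"twist":[0,0,0],"translation":[0,0,0],"grip":0},{"twist":[0,0,0],"translation":[0,0,0],"grip":0}]'
python3 -c "
from h import *;go(.5848,.299,.058)"
```

```text
time_s: 8.75
eef_pos: [0.5847, 0.2998, 0.0635]
tcp_rot: [3.141, -0.001, 0.888]
contact_force: [0.5, -0.1, -0.6]
gripper_width: 0.0255
grasp_force: 31.6
t 8.75 tcp [0.5847 0.2998 0.0635] w 0.0255 gf 31.6 F [ 0.5 -0.1 -0.6]
d cm [-0.05  0.06  0.55] twist [ 0.    -0.001 -0.004]
```

```bash
python3 -m inch '[{"twist":[0,0,0],"translation":[0,0,0.2],"grip":0},{"twist":[0,0,0],"translation":[0,0,0.2],"grip":0},{"twist":[0,0,0],"translation":[0,0,0.1],"grip":0},{"twist":[0,0,0],"translation":[0,0,0],"grip":0},{"twist":[0,0,0],"translation":[0,0,0],"grip":0},{"twist":[0,0,0],"translation":[0,0,0],"grip":0.35},{"twist":[0,0,0],"translation":[0,0,0],"grip":0.45},{"twist":[0,0,0],"translation":[0,0,0],"grip":0.6},{"twist":[0,0,0],"translation":[0,0,0],"grip":0.8},{"twist":[0,0,0],"translation":[0,0,0],"grip":0.8},{"twist":[0,0,0],"translation":[0,0,0],"grip":0.8},{"twist":[0,0,0],"translation":[0,0,0],"grip":0.8}]'
python3 -m inch '[{"twist":[0,0,0],"translation":[0,0,-1],"grip":0.8},{"twist":[0,0,0],"translation":[0,0,-2],"grip":1},{"twist":[0,0,0],"translation":[0,0,-2.5],"grip":1},{"twist":[0,0,0],"translation":[0,0,-2.5],"grip":1},{"twist":[0,0,0],"translation":[0,0,-2.5],"grip":1},{"twist":[0,0,0],"translation":[0,0,-2],"grip":1},{"twist":[0,0,0],"translation":[0,0,0],"grip":1},{"twist":[0,0,0],"translation":[0,0,0],"grip":1}]'
python3 -c "
from h import *;go(.578,-.086,.18)"
```

```text
time_s: 9.75
eef_pos: [0.5844, 0.2997, 0.0584]
tcp_rot: [-3.142, -0.0, 0.888]
contact_force: [-0.2, -0.1, 0.6]
gripper_width: 0.0683
grasp_force: 0.0
time_s: 10.42
eef_pos: [0.5853, 0.3, 0.1855]
tcp_rot: [3.14, -0.003, 0.888]
contact_force: [-0.3, -0.8, -1.1]
gripper_width: 0.0855
grasp_force: 0.0
t 10.42 tcp [0.5853 0.3    0.1855] w 0.0855 gf 0.0 F [-0.3 -0.8 -1.1]
d cm [-30.41  23.79   0.49] twist [ 0.002 -0.003 -0.004]
```

```bash
python3 -m inch '[{"twist":[0,0,0],"translation":[-1.2,0.9,0],"grip":1},{"twist":[0,0,0],"translation":[-2.4,1.9,0],"grip":1},{"twist":[0,0,0],"translation":[-2.4,1.9,0],"grip":1},{"twist":[0,0,0],"translation":[-2.4,1.9,0],"grip":1},{"twist":[0,0,0],"translation":[-2.4,1.9,0],"grip":1},{"twist":[0,0,0],"translation":[-2.4,1.9,0],"grip":1},{"twist":[0,0,0],"translation":[-2.4,1.9,0],"grip":1},{"twist":[0,0,0],"translation":[-2.4,1.9,0],"grip":1},{"twist":[0,0,0],"translation":[-2.4,1.9,0],"grip":1},{"twist":[0,0,0],"translation":[-2.4,1.9,0],"grip":1},{"twist":[0,0,0],"translation":[-2.4,1.9,0],"grip":1},{"twist":[0,0,0],"translation":[-2.4,1.9,0],"grip":1},{"twist":[0,0,0],"translation":[-2.4,1.9,0],"grip":1},{"twist":[0,0,0],"translation":[-1.2,0.9,0],"grip":1},{"twist":[0,0,0],"translation":[0,0,0],"grip":1},{"twist":[0,0,0],"translation":[0,0,0],"grip":1},{"twist":[0,0,0],"translation":[0,0,0],"grip":1}]'
python3 - <<'E'
from h import *
go(.578,-.086,.043)
from plant import r
import cv2
c=r.capture("wrist");s=r.capture("top")["pixels"];p=c["pixels"]
for z in(.0,.07):print(proj(c,np.array([.578,-.086,z])).round(1))
z=lambda I,x,y,w,h,k:cv2.resize(I[y:y+h,x:x+w],None,fx=k,fy=k,interpolation=cv2.INTER_CUBIC)
cv2.imwrite("pics/p2.png",np.hstack([z(p,170,60,300,300,1.3),z(s,130,145,100,98,4)[:390]])[:,:,::-1])
E
```

```text
time_s: 11.83
eef_pos: [0.5771, -0.0972, 0.1823]
tcp_rot: [-3.139, 0.001, 0.887]
contact_force: [-0.1, 0.8, -0.4]
gripper_width: 0.0857
grasp_force: 0.0
t 11.83 tcp [ 0.5771 -0.0972  0.1823] w 0.0857 gf 0.0 F [-0.1  0.8 -0.4]
d cm [ 0.93 -0.6  13.93] twist [-0.003  0.001 -0.005]
[315.5 172. ]
[314.1 187.1]
```

View pics/p2.png

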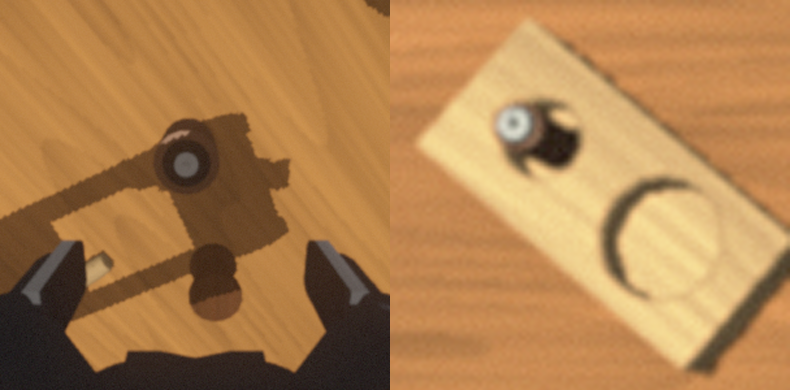

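The slim drum stands in the narrow bore. The fat drum's face is at (314,185) in the wrist view, against a prediction of (314,187), so I'll correct and descend.

```bash
python3 -m inch '[{"twist":[0,0,0],"translation":[0.5,-0.3,0],"grip":1},{"twist":[0,0,0],"translation":[0.4,-0.3,0],"grip":1},{"twist":[0,0,0],"translation":[0,0,2],"grip":1},{"twist":[0,0,0],"translation":[0,0,2],"grip":1},{"twist":[0,0,0],"translation":[0,0,2],"grip":1},{"twist":[0,0,0],"translation":[0,0,0],"grip":1},{"twist":[0,0,0],"translation":[0,0,0],"grip":1},{"twist":[0,0,0],"translation":[0,0,0],"grip":1}]'
python3 -c "
from h import *;go(.578,-.086,.043)"
```

```text
time_s: 12.6
eef_pos: [0.5799, -0.0864, 0.1242]
tcp_rot: [3.141, -0.001, 0.889]
contact_force: [-0.8, 0.1, -0.4]
gripper_width: 0.0855
grasp_force: 0.0
t 12.6 tcp [ 0.5799 -0.0864  0.1242] w 0.0855 gf 0.0 F [-0.8  0.1 -0.4]
d cm [-0.09 -0.18  8.12] twist [ 0.001 -0.    -0.003]
```

```bash
python3 -m inch '[{"twist":[0,0,0],"translation":[-0.1,-0.2,1],"grip":1},{"twist":[0,0,0],"translation":[0,0,1.5],"grip":1},{"twist":[0,0,0],"translation":[0,0,1.5],"grip":1},{"twist":[0,0,0],"translation":[0,0,1.5],"grip":1},{"twist":[0,0,0],"translation":[0,0,1.5],"grip":1},{"twist":[0,0,0],"translation":[0,0,1],"grip":1},{"twist":[0,0,0],"translation":[0,0,0],"grip":1},{"twist":[0,0,0],"translation":[0,0,0],"grip":1},{"twist":[0,0,0],"translation":[0,0,0],"grip":0.7},{"twist":[0,0,0],"translation":[0,0,0],"grip":0.6},{"twist":[0,0,0],"translation":[0,0,0],"grip":0.5},{"twist":[0,0,0],"translation":[0,0,0],"grip":0.3},{"twist":[0,0,0],"translation":[0,0,0],"grip":0.2},{"twist":[0,0,0],"translation":[0,0,0],"grip":0.2},{"twist":[0,0,0],"translation":[0,0,0],"grip":0.2},{"twist":[0,0,0],"translation":[0,0,0],"grip":0.2},{"twist":[0,0,0],"translation":[0,0,0],"grip":0.2},{"twist":[0,0,0],"translation":[0,0,0],"grip":0.2}]' 35
python3 -c "
from h import *;go(.5315,.233,.18)"
```

```text
time_s: 14.1
eef_pos: [0.5777, -0.0865, 0.0443]
tcp_rot: [3.14, -0.001, 0.888]
contact_force: [-0.8, 0.5, 6.5]
gripper_width: 0.0448
grasp_force: 35.4
t 14.1 tcp [ 0.5777 -0.0865  0.0443] w 0.0448 gf 35.4 F [-0.8  0.5  6.5]
d cm [ 21.88 -23.73 -13.59] twist [ 0.001 -0.001 -0.004]
```

Gripped at 45 mm wide. Next I'll lift and carry.

```bash
python3 -m inch '[{"twist":[0,0,0],"translation":[0,0,-0.6],"grip":0.2},{"twist":[0,0,0],"translation":[0,0,-1.5],"grip":0.2},{"twist":[0,0,0],"translation":[0,0,-2],"grip":0.2},{"twist":[0,0,0],"translation":[0,0,-2],"grip":0.2},{"twist":[0,0,0],"translation":[0,0,-2],"grip":0.2},{"twist":[0,0,0],"translation":[0,0,-2],"grip":0.2},{"twist":[0,0,0],"translation":[0,0,-2],"grip":0.2},{"twist":[0,0,0],"translation":[0,0,-1.5],"grip":0.2},{"twist":[0,0,0],"translation":[0,0,0],"grip":0.2}]'
python3 -m inch '[{"twist":[0,0,0],"translation":[1,-1.1,0],"grip":0.2},{"twist":[0,0,0],"translation":[2,-2.2,0],"grip":0.2},{"twist":[0,0,0],"translation":[2,-2.2,0],"grip":0.2},{"twist":[0,0,0],"translation":[2,-2.2,0],"grip":0.2},{"twist":[0,0,0],"translation":[2,-2.2,0],"grip":0.2},{"twist":[0,0,0],"translation":[2,-2.2,0],"grip":0.2},{"twist":[0,0,0],"translation":[2,-2.2,0],"grip":0.2},{"twist":[0,0,0],"translation":[2,-2.2,0],"grip":0.2},{"twist":[0,0,0],"translation":[2,-2.2,0],"grip":0.2},{"twist":[0,0,0],"translation":[2,-2.2,0],"grip":0.2},{"twist":[0,0,0],"translation":[1,-1.1,0],"grip":0.2},{"twist":[0,0,0],"translation":[0.9,-0.9,0],"grip":0.2},{"twist":[0,0,0],"translation":[0,0,0],"grip":0.2},{"twist":[0,0,0],"translation":[0,0,0],"grip":0.2},{"twist":[0,0,0],"translation":[0,0,0],"grip":0.2}]'
python3 -c "
from h import *;go(.5315,.233,.125)"
```

```text
time_s: 14.85
eef_pos: [0.5791, -0.0869, 0.1829]
tcp_rot: [3.136, -0.003, 0.888]
contact_force: [0.5, -0.0, -0.8]
gripper_width: 0.0455
grasp_force: 36.1
time_s: 16.1
eef_pos: [0.531, 0.2196, 0.1787]
tcp_rot: [-3.141, 0.001, 0.888]
contact_force: [-0.8, -0.2, -1.6]
gripper_width: 0.0454
grasp_force: 36.2
t 16.1 tcp [0.531  0.2196 0.1787] w 0.0454 gf 36.2 F [-0.8 -0.2 -1.6]
d cm [ 1.08 -0.81  5.37] twist [-0.     0.001 -0.004]
```

```bash
python3 -m inch '[{"twist":[0,0,0],"translation":[0.6,-0.4,0],"grip":0.2},{"twist":[0,0,0],"translation":[0.5,-0.4,0],"grip":0.2},{"twist":[0,0,0],"translation":[0,0,1.5],"grip":0.2},{"twist":[0,0,0],"translation":[0,0,2],"grip":0.2},{"twist":[0,0,0],"translation":[0,0,1.5],"grip":0.2},{"twist":[0,0,0],"translation":[0,0,0],"grip":0.2},{"twist":[0,0,0],"translation":[0,0,0],"grip":0.2},{"twist":[0,0,0],"translation":[0,0,0],"grip":0.2}]'
python3 -c "
from h import *;go(.5315,.233,.06)"
```

```text
time_s: 16.77
eef_pos: [0.5328, 0.234, 0.1301]
tcp_rot: [3.141, -0.001, 0.887]
contact_force: [-0.5, -0.7, -1.0]
gripper_width: 0.0447
grasp_force: 36.2
t 16.77 tcp [0.5328 0.234  0.1301] w 0.0447 gf 36.2 F [-0.5 -0.7 -1. ]
d cm [-0.17 -0.04  7.01] twist [ 0.    -0.001 -0.005]
```

```bash
python3 -m inch '[{"twist":[0,0,0],"translation":[-0.15,0,1],"grip":0.2},{"twist":[0,0,0],"translation":[0,0,1],"grip":0.2},{"twist":[0,0,0],"translation":[0,0,1],"grip":0.2},{"twist":[0,0,0],"translation":[0,0,1],"grip":0.2},{"twist":[0,0,0],"translation":[0,0,1],"grip":0.2},{"twist":[0,0,0],"translation":[0,0,1],"grip":0.2},{"twist":[0,0,0],"translation":[0,0,0.5],"grip":0.2},{"twist":[0,0,0],"translation":[0,0,0],"grip":0.2},{"twist":[0,0,0],"translation":[0,0,0],"grip":0.2},{"twist":[0,0,0],"translation":[0,0,0],"grip":0.2}]'
python3 -c "
from h import *;go(.5315,.233,.06)"
```

```text
time_s: 17.6
eef_pos: [0.5315, 0.2328, 0.0646]
tcp_rot: [3.141, -0.001, 0.888]
contact_force: [-0.5, -0.1, -1.0]
gripper_width: 0.0453
grasp_force: 36.2
t 17.6 tcp [0.5315 0.2328 0.0646] w 0.0453 gf 36.2 F [-0.5 -0.1 -1. ]
d cm [ 0.02 -0.01  0.46] twist [ 0.    -0.001 -0.004]
```

```bash
python3 -m inch '[{"twist":[0,0,0],"translation":[0,0,0.2],"grip":0.2},{"twist":[0,0,0],"translation":[0,0,0.2],"grip":0.2},{"twist":[0,0,0],"translation":[0,0,0],"grip":0.2},{"twist":[0,0,0],"translation":[0,0,0],"grip":0.2},{"twist":[0,0,0],"translation":[0,0,0],"grip":0.6},{"twist":[0,0,0],"translation":[0,0,0],"grip":0.7},{"twist":[0,0,0],"translation":[0,0,0],"grip":0.85},{"twist":[0,0,0],"translation":[0,0,0],"grip":1},{"twist":[0,0,0],"translation":[0,0,0],"grip":1},{"twist":[0,0,0],"translation":[0,0,0],"grip":1},{"twist":[0,0,0],"translation":[0,0,0],"grip":1}]'
python3 -m inch '[{"twist":[0,0,0],"translation":[0,0,-1],"grip":1},{"twist":[0,0,0],"translation":[0,0,-2],"grip":1},{"twist":[0,0,0],"translation":[0,0,-2.5],"grip":1},{"twist":[0,0,0],"translation":[0,0,-2.5],"grip":1},{"twist":[0,0,0],"translation":[0,0,-2.5],"grip":1},{"twist":[0,0,0],"translation":[0,0,-2.5],"grip":1},{"twist":[0,0,0],"translation":[-2,1.8,0],"grip":1},{"twist":[0,0,0],"translation":[-3,2.5,0],"grip":1},{"twist":[0,0,0],"translation":[-3,2.5,0],"grip":1},{"twist":[0,0,0],"translation":[-3,2.5,0],"grip":1},{"twist":[0,0,0],"translation":[-3,2.5,0],"grip":1},{"twist":[0,0,0],"translation":[-2,1.8,0],"grip":1},{"twist":[0,0,0],"translation":[0,0,0],"grip":1},{"twist":[0,0,0],"translation":[0,0,0],"grip":1},{"twist":[0,0,0],"translation":[0,0,0],"grip":1}]'
python3 - <<'E'
from h import *
from plant import r
import cv2
s=r.capture("top");t=r.capture("scene")
W=[.5315,.233];N=[.5848,.299]
for b in(W,N):
  for c in(s,t):print(proj(c,np.array(b+[.085])).round(1))
z=lambda I,x,y,w,h,k:cv2.resize(I[y:y+h,x:x+w],None,fx=k,fy=k,interpolation=cv2.INTER_CUBIC)
cv2.imwrite("pics/p3.png",np.hstack([z(s["pixels"],130,145,100,98,4),z(t["pixels"],400,180,100,98,4)])[:,:,::-1])
E
```

```text
time_s: 18.52
eef_pos: [0.5312, 0.2327, 0.0604]
tcp_rot: [-3.142, -0.0, 0.888]
contact_force: [-0.5, -0.4, -0.2]
gripper_width: 0.0858
grasp_force: 0.0
time_s: 19.77
eef_pos: [0.5356, 0.023, 0.1908]
tcp_rot: [-3.141, -0.001, 0.887]
contact_force: [-0.1, 1.3, 0.7]
gripper_width: 0.0853
grasp_force: 0.0
[192.7 201.6]
[437.9 207.3]
[161.6 176. ]
[472.7 223. ]
```

View pics/p3.png

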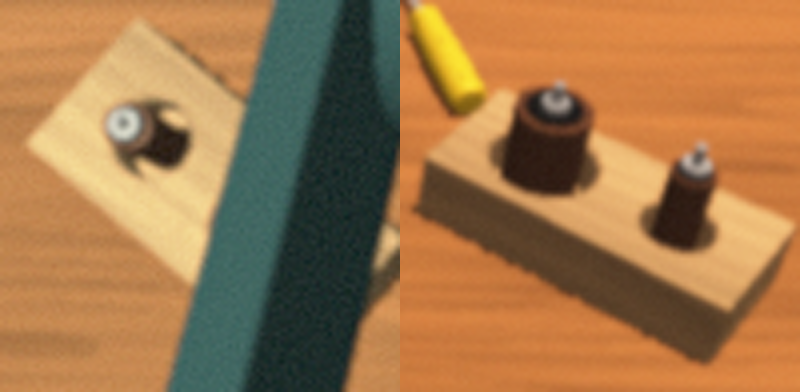

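Both drums stand upright in their bores. In the scene view the fat drum's top is at (438,207), against a predicted (438,207), and the slim drum's is at (474,222), against (473,223). The gripper is clear, so I'm handing in.

```bash
python3 -c "
from plant import r
print(r.job_done())"
```

```text
the job is handed in; nothing more can be done
None
```

Both drums are put away, the fat one in the wide bore and the slim one in the narrow bore; the last picture shows each upright, shank up and centred to about 3 mm, and I handed the job in at about 20 s with no verdict returned.

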